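# Flip the stop down and seat the valve body against it

## Task

Flip the hinged stop on the fence fully down into the path, then slide the valve body lying on the bed along the fence until it comes up against the stop's spring button, and keep pressing it there firmly but gently (about 10 N, never as much as 20 N) for a second. Leave the stop down and the valve body standing flat on the bed, flush along the fence and still resting against the button, and do not disturb the other things around.

Things in the scene. Friction and masses are not known exactly. Their poses are not given: they have to be found in the camera images.
- fixture: Fixture fixed to the table: aluminium bed 380 mm long (x), y -115 to +30 mm, 12 mm thick, with a dark steel fence along it (y 0 to 14 mm, top at z = 47 mm). Origin at table level, mid-length, below the fence's guiding face, the plane y = 0, which looks to -y. z up. The valve body lies on the -y side of the fence and is pushed along +x to the stop.
- fence_face (a point): Foot of the fence's guiding face, at mid-length, at bed level (12 mm above the table); axes as the fixture's.
- carriage: Dark steel carriage, 56 mm long, clamped immovably on the fence, further along +x than the valve body; it carries the stop flag. Origin on the hinge axis (along x) at the flag's middle, 56 mm above the table, 8 mm behind (+y of) the fence face; axes as the fixture's. Hinge ears rise 12 mm above the axis.
- flag (a joint): Hinge angle of the stop flag in rad: 0 fully down in the path (a firm stop), 1.57 straight up; up to 1.9, leaning back away from the path. Stiff (0.13 N m, about 3 N at the tab); stays where it is left. Down, in the carriage's axes, the flag is a steel block x -8 to 8, y -60 to -8, z -36 to 0 mm that closes the path.
- flag_tab (a point): Middle of the outer face of the thumb tab at the flag's free end (32 mm along x, 20 mm along the flag, 5 mm thick). This face looks away from the path (+y) when the flag is up and upward when it is down. 50 mm from the hinge axis along the flag, 5 mm out from it.
- screw_seat (a point): Where the stop screw leaves the flag's face towards the valve body; flag down, it is 8 mm to -x, 33 mm to -y and 22 mm below the carriage's origin, on the middle line of a flush valve body. Along -x the screw carries a rubber buffer (16 mm diameter) tipped with a 10 mm spring button. The tip stands 12 to 32 mm out of the flag, as the screw is set: not measured.
- stop_screw (a point): Point on the screw's line in the middle of the flag, 8 mm behind screw_seat. How the stop feels: the button gives 2.5 mm under about 1 N, then the rubber 1 mm per 8 N up to 3.5 mm, then it is solid. On release the rubber may move the valve body back a little, at most 2 mm; friction then holds it, with the button pressed in.
- valve: Grey-green casting, the valve body, a block 80 (x) x 50 (y) x 38 mm with flat sides, a 26 mm round boss and a steel stem on top (60 mm in all). 0.6 to 0.95 kg; takes an unknown 2 to 7 N to slide. Origin at the centre of its underside. Starts loose on the bed, off the fence and askew, x roughly along the fixture's x. Flush on the fence, its origin is at y = -25 mm of the fixture.
- sleeve: Bystander: steel sleeve 28 mm in diameter, 24 mm high, standing on the bed beyond the stop; origin at the centre of its underside.
- screwdriver: Bystander: screwdriver lying on the table beside the bed; origin at the underside of its middle.
- oil: Bystander: amber oil bottle 44 mm in diameter, 110 mm high, standing beside the bed; origin at the centre of its underside.
- fitting: Bystander: brass fitting 26 mm in diameter, 26 mm high, standing on the table behind the fence; origin at the centre of its underside.
- spare: Bystander: smaller spare valve body, 56 x 40 x 30 mm, on the table well away from the fixture; origin at the centre of its underside.
- wrench: Bystander: wrench lying on the table; origin at the underside of its middle.
- dish: Bystander: small aluminium dish 70 mm in diameter, 30 mm high; origin at the centre of its underside.
Mind the look-alikes: they are no part of the job. What is shaped like the valve but pink is not meant.

How it is judged (in metres and radians):
On the way, in this order (a step that is already met when the one before it is completed fails the run):
1. the stop flag is fully down in the path (within 0.05 rad) (value of joint flag below 0.05 rad), for 0.2 s.
2. with the flag down, the valve body is pressed against the stop with more than 5 N for half a second (value of joint flag below 0.05 rad and contact force between valve and carriage above 5 N), for 0.5 s.
At the end, for the whole second after the job is handed in: The flag is down (within 0.05 rad); the valve body is at rest flat on the bed, flush along the fence (within 2.5 mm and 0.035 rad), and still rests against the stop's spring button (more than 0.3 N between them) (value of joint flag below 0.05 rad and contact force between valve and carriage above 0.3 N and y of valve in the frame of fixture above -0.0275 m and angle between the x axis of valve and the x axis of fixture, either way round below 0.035 rad and angle between valve's own z axis and vertical below 0.05 rad and linear speed of valve below 0.01 m/s); the robot touches nothing.
It fails at once if the valve body is pressed against the stop with more than 20 N (contact force between valve and carriage above 20 N).
It fails at once if the valve body is tipped (more than 0.3 rad) (angle between valve's own z axis and vertical above 0.3 rad).
It fails at once if a bystander is moved by more than 30 mm (distance of any of sleeve, screwdriver, oil, fitting, spare, wrench, dish from where it was at the start of the episode above 0.03 m).
It also fails if it takes over 69 s, if anything falls off the work surface, if the arm or the gripper's body presses on something with over 40 N, if the wrist force passes 120 N, or if a joint passes its speed limit or range.

## Robot

A 6-joint arm with a two-finger parallel gripper is mounted at the origin on the work surface. World frame = base frame: x ahead of the robot, y to its left, z up, the work surface at z = 0. Lengths are in mm, angles in rad, forces in N, time in s.
With the tool pointing down it reaches from about 275 to 1000 mm from the base axis. Payload 8.4 kg.
Tool frame: the origin (TCP) lies midway between the tips of the shut fingers; the grasp point (between the pads) lies grip_depth behind it (grip_depth is the distance from the TCP to the grasp point, in mm); z points along the fingers, y is the line along which they close (so a half turn about z gives the same grasp; the last joint's range is limited). The gripper opens to 85 mm and grips with 20 to 120 N. Pads are 22 mm wide; open, the fingers measure 114 mm over their backs; the gripper's body (76 mm by 85 mm) begins 54 mm behind the grasp point. The pads swing forward as they close: fully open they stand 13 mm farther back than shut.
Start: joints at [1.156, 0.353, 1.633, -0, 1.155, -0.002], TCP at [250.734, 572.504, 231.281] pointing down, gripper open.
Joint ranges: [-2.63, 2.63], [-0.92, 2.1], [0.06, 2.66], [-1.3, 4.44], [0, 2.69], [-3.02, 3.02]. Speed limits (rad/s): [2.22, 2.22, 2.79, 3.14, 3.14, 3.14].

## Interface

Orientations are given as [roll, pitch, yaw] about the fixed x, y, z axes, in that order (R = Rz(yaw) Ry(pitch) Rx(roll)).
In Python, from rig import * gives the robot as it stands.
- The arm moves only by the shell command python3 -m creep 'ROWS' [FORCE]. ROWS is JSON, a list of rows, each an object of numbers: "x", "y", "z": the shift along the tool's x, y, z in mm; "rx", "ry", "rz": the turn, a rotation vector about the tool's x, y, z in rad; "hand": the finger opening in mm, from 0 to 85.4. A call has 1 to 20 rows; each row shifts and turns the commanded pose from where the row before left it, along the tool's axes as they then stand; what a row does not reach is not made up. A row lasts 1/8 s, in which the tool goes at most 62.5 mm and 10.7 degrees, less where a joint would pass 70% of its speed; a pose out of reach is approached as far as the arm can. A call with a gripper value outside its range is refused whole. The fingers move at their own pace and stop on an object; FORCE is the grip in N (left out, the last holds). Time passes only in rows, so rows that do not move let the fingers close. It gives the time, the measured TCP pose, the force, the opening and the grip force at its end, in the units of the state.
- sense(): the state, without advancing time (a new reading comes with each control period).
- grab_frame(name): name is "side" or "top"; returns the picture (400x640x3 uint8, red, green, blue); there is no depth.
- get_calibration(name): a dict with "K" (3x3 intrinsics, pixels), "k1" (the pictures are not rectified: a ray, as slopes to the right and down, at radius r is drawn at 1 + k1 r^2 times it, then the intrinsics apply), "R" (3x3) and "t" (3): a world point X has camera coordinates R X + t. Camera axes: x right, y down, z forward; pixel columns grow to the right and rows downward; lengths in mm; the calibration is good to about 2 mm. A picture is of the moment at which its call begins. get_calibration takes no time and is no camera call.
- sign_off(): hands the job in; it is judged then, once.
The state is a dict: "clock": time; "qpos": joint angles; "qvel": joint speeds; "joint_efforts": joint torques, N m; "eef_pos": TCP position; "tcp_rot": TCP orientation; "contact_force": force on the tool from outside, world axes, zero at the start; "wrist_torque": the same for the moment, N m; "opening": opening from 0.0 (shut) to 1.0 (fully open); "grasp_force": force on a finger pad.
Only numpy, scipy, OpenCV 4.12 (cv2) and the standard library are available. Lean on these libraries where they do the work, as an engineer would, in place of code of your own. Each camera call takes 0.05 s, during which the arm holds its last target. There are 200 camera calls.

## Working session

There is one attempt and no reset: what is moved stays moved. The work goes in short steps, Python scripts to look and compute and a shell command to move; the robot and the scene stay as the last step left them, time stands still between calls to the robot, and variables do not carry over. Pictures are saved under pics/ and viewed, at most 10 in all, crops included, and the job is handed in when it is done.

```bash
mkdir -p pics; ls
python3 - <<'E'
from rig import *
import cv2,numpy as np
for n in("side","top"):
    f=grab_frame(n); cv2.imwrite(f"pics/{n}0.png",f[:,:,::-1]); c=get_calibration(n); print(n,c, -np.array(c["R"]).T@np.array(c["t"]))
print(sense())
E
```

```text
pics
side {'K': array([[367.71439233,   0.        , 323.88203351],
       [  0.        , 367.71439233, 202.36196305],
       [  0.        ,   0.        ,   1.        ]]), 'k1': 0.015034965191081764, 'R': array([[ 0.81218845, -0.58339321,  0.00150812],
       [-0.39297852, -0.54900385, -0.73767382],
       [ 0.43118186,  0.5985375 , -0.67515558]]), 't': array([-483.83288396,  285.74436553,  756.19338927])} [ 179.19800396 -578.00016358  722.06400706]
top {'K': array([[462.3055794 ,   0.        , 318.31141427],
       [  0.        , 462.3055794 , 206.38207759],
       [  0.        ,   0.        ,   1.        ]]), 'k1': -0.02948655505545991, 'R': array([[ 0.06895911, -0.99761009,  0.00432969],
       [-0.9731098 , -0.06822039, -0.22000747],
       [ 0.21977705,  0.01095826, -0.97548858]]), 't': array([ -33.98420357,  595.29704825, 1314.28121438])} [ 292.78407251   -7.6938208  1413.18325217]
{'clock': 0.1, 'qpos': array([ 1.15560287e+00,  3.53563081e-01,  1.63407784e+00,  1.23985505e-05,
        1.15518492e+00, -2.41192897e-03]), 'qvel': array([-0.00079069, -0.00116291, -0.0009477 ,  0.00214144, -0.00103936,
        0.000739  ]), 'joint_efforts': array([ 1.11102345e-03, -6.06352901e+01, -3.42817104e+01, -1.80550308e-05,
        4.02762846e-03,  3.64388984e-05]), 'eef_pos': array([250.55322909, 572.10855962, 230.63888575]), 'tcp_rot': array([-3.14035949e+00, -1.43112106e-05,  2.72880610e+00]), 'contact_force': array([-0.14287704,  1.24722584,  0.10285205]), 'wrist_torque': array([ 0.00731708, -0.0163992 ,  0.00352928]), 'grasp_force': 0.0, 'opening': 0.9985418452764845}
```

View pics/top0.png

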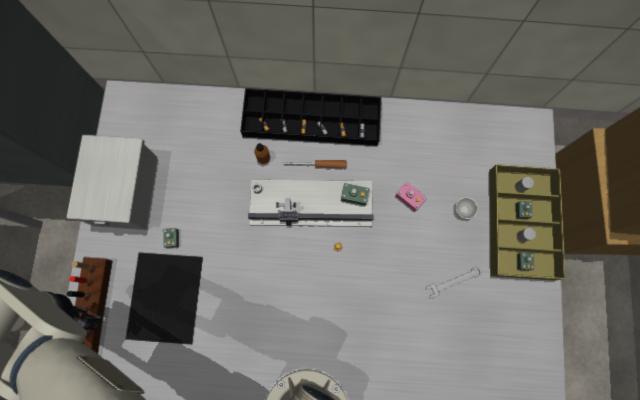

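View pics/side0.png

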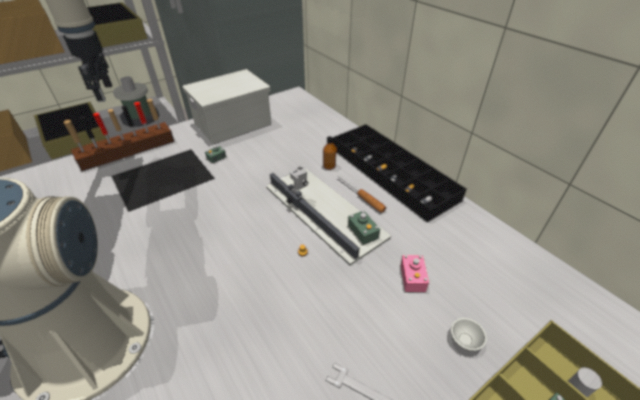

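Top view: bed spans (249–373, 180–227), with the fence along v≈216 and the carriage at (288,210). The green block on the bed at (355,194) is the valve candidate. Look-alikes are the pink block (411,196), the spare (171,238), and tray parts (525,210) and (526,261). By the description I choose (355,194), and I'll check it in a close crop.

```bash
cat > h.py <<'E'
from rig import *
import cv2,numpy as np
def ray(n,u,v):
    c=get_calibration(n);K=np.array(c["K"]);R=np.array(c["R"]);t=np.array(c["t"])
    p=cv2.undistortPoints(np.array([[[u,v]]],float),K,np.array([c["k1"],0,0,0,0]))[0,0]
    return -R.T@t, R.T@np.array([p[0],p[1],1])
def onz(n,u,v,z):
    o,d=ray(n,u,v); return o+d*(z-o[2])/d[2]
def two(a,b):
    (o1,d1),(o2,d2)=ray("top",*a),ray("side",*b)
    s=np.linalg.lstsq(np.c_[d1,-d2],o2-o1,rcond=None)[0]
    p,q=o1+s[0]*d1,o2+s[1]*d2
    return (p+q)/2,np.linalg.norm(p-q)
def proj(n,X):
    c=get_calibration(n)
    return cv2.projectPoints(np.array([X],float),cv2.Rodrigues(np.array(c["R"]))[0],np.array(c["t"]),np.array(c["K"]),np.array([c["k1"],0,0,0,0]))[0][0,0]
def crop(n,x0,y0,x1,y1,s,out):
    f=grab_frame(n)[y0:y1,x0:x1,::-1]; cv2.imwrite(out,cv2.resize(f,None,fx=s,fy=s,interpolation=cv2.INTER_CUBIC)); return f
E
python3 - <<'E'
from h import *
a=crop("top",240,170,380,235,5.5,"pics/c1.png"); 
b=crop("side",255,155,400,265,5.4,"pics/c2.png")
E
```

```text
(no output)
```

View pics/c1.png

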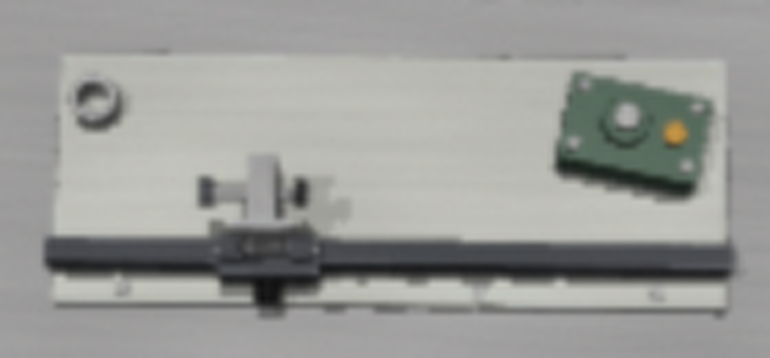

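View pics/c2.png

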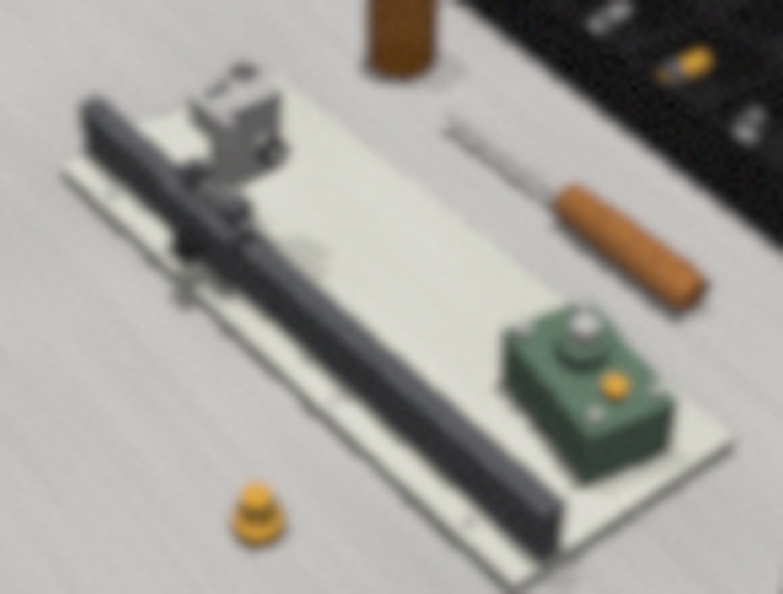

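The crops confirm the valve: a green block with boss and stem, top corners at c1 (578,73), (712,103), (690,190), (558,155). The flag is up at c1 (263,190), with the screw along x and the button at (300,190). The sleeve stands beyond it at (97,102).

```bash
cat >> h.py <<'E'
T=lambda u,v:(240+(u+.5)/5.5-.5,170+(v+.5)/5.5-.5)
S=lambda u,v:(255+(u+.5)/5.4-.5,155+(v+.5)/5.4-.5)
E
python3 - <<'E'
from h import *
np.set_printoptions(precision=1,suppress=True)
C=[onz("top",*T(*p),12) for p in((62,57),(726,62),(728,308),(52,303))]
print("bed top",*C); print("side bed corner",onz("side",*S(735,443),12),onz("side",*S(62,168),12),onz("side",*S(515,590),12))
print("fence top y=0 edge",onz("top",*T(47,238),47),onz("top",*T(733,245),47), "y14",onz("top",*T(47,262),47),onz("top",*T(733,271),47))
V=[onz("top",*T(*p),50) for p in((578,73),(712,103),(690,190),(558,155))]
print("valve top",*V,np.mean(V,0)); print("valve side",[onz("side",*S(*p),50) for p in((505,330),(583,303),(672,400),(585,440))])
print("stem",two(T(627,115),S(587,322)))
print("sizes",[np.linalg.norm(C[i]-C[i-1]) for i in range(4)],[np.linalg.norm(V[i]-V[i-1]) for i in range(4)])
print("flag top +y/-x.. corner", two(T(263,160),S(237,75)))
print("flag edges top at z116",onz("top",*T(247,156),112),onz("top",*T(280,156),112))
print("button",two(T(302,192),S(272,150)))
print("ears", onz("top",*T(212,230),68),onz("top",*T(318,235),68))
E
```

```text
bed top [678.7 225.7  12. ] [ 702.4 -153.7   12. ] [ 559.5 -161.    12. ] [535.9 216.9  12. ]
side bed corner [ 696.8 -156.4   12. ] [534.6 212.9  12. ] [ 555.5 -164.    12. ]
fence top y=0 edge [565.7 217.7  47. ] [ 588.2 -158.4   47. ] y14 [552.4 216.3  47. ] [ 573.6 -159.    47. ]
valve top [679.1 -67.8  50. ] [ 667.1 -143.    50. ] [ 616.8 -133.1   50. ] [631.5 -59.4  50. ] [ 648.6 -100.8   50. ]
valve side [array([629.7, -60.7,  50. ]), array([672.4, -68.2,  50. ]), array([ 663.9, -142.2,   50. ]), array([ 614.8, -137.9,   50. ])]
stem (array([651.1, -94.7,  70.3]), np.float64(0.824006071203436))
sizes [np.float64(143.0563045703593), np.float64(380.12298890276594), np.float64(143.08089963447682), np.float64(378.60801970193256)] [np.float64(48.38806070859652), np.float64(76.14667074814469), np.float64(51.325628031821736), np.float64(75.14105035898955)]
flag top +y/-x.. corner (array([592.2,  99.6, 124. ]), np.float64(15.525258134152969))
flag edges top at z116 [604.1 106.4 112. ] [605.3  89.  112. ]
button (array([590.4,  78. ,  88.9]), np.float64(3.2895853138471627))
ears [572.2 125.6  68. ] [573.5  68.2  68. ]
```

```bash
python3 -m creep '[{"rz":-0.158,"hand":0},{"rz":-0.158},{"rz":-0.158},{"x":-18,"y":-35},{"x":-18,"y":-35},{"x":-18,"y":-35},{"x":-18,"y":-35},{"x":-18,"y":-35},{"x":-18,"y":-35},{"x":-18,"y":-35},{"x":-18,"y":-35},{"x":-18,"y":-35},{"x":-18,"y":-35},{"x":-18,"y":-35},{"x":-18,"y":-35},{"x":-18,"y":-35},{"x":-18,"y":-35},{}]'; python3 -c "
from rig import *; s=sense(); print(s['clock'],s['eef_pos'],s['tcp_rot'],s['contact_force'])"
```

```text
0.2 [250.618223  572.2394195 230.8254144] [-3.14073567e+00 -3.33272868e-06  2.72880446e+00] [-1.18918319  0.14109347 -0.97890118]schema error: expected keys x, y, z, rx, ry, rz, hand
```

```bash
python3 -m creep '[{"x":0,"y":0,"z":0,"rx":0,"ry":0,"rz":-0.158,"hand":0},{"x":0,"y":0,"z":0,"rx":0,"ry":0,"rz":-0.158,"hand":0},{"x":0,"y":0,"z":0,"rx":0,"ry":0,"rz":-0.158,"hand":0},{"x":-36,"y":-50,"z":0,"rx":0,"ry":0,"rz":0,"hand":0},{"x":-36,"y":-50,"z":0,"rx":0,"ry":0,"rz":0,"hand":0},{"x":-36,"y":-50,"z":0,"rx":0,"ry":0,"rz":0,"hand":0},{"x":-36,"y":-50,"z":0,"rx":0,"ry":0,"rz":0,"hand":0},{"x":-36,"y":-50,"z":0,"rx":0,"ry":0,"rz":0,"hand":0},{"x":-30,"y":-50,"z":0,"rx":0,"ry":0,"rz":0,"hand":0},{"x":-20,"y":-50,"z":0,"rx":0,"ry":0,"rz":0,"hand":0},{"x":-20,"y":-50,"z":0,"rx":0,"ry":0,"rz":0,"hand":0},{"x":0,"y":-50,"z":0,"rx":0,"ry":0,"rz":0,"hand":0},{"x":0,"y":-41,"z":0,"rx":0,"ry":0,"rz":0,"hand":0},{"x":0,"y":0,"z":0,"rx":0,"ry":0,"rz":0,"hand":0}]'; python3 -c "
from rig import *; s=sense(); print(s['clock'],s['eef_pos'],s['tcp_rot'],s['contact_force'])"
```

```text
clock: 1.95
eef_pos: [530.2, 95.4, 231.2]
tcp_rot: [-3.141, -0.0, -3.084]
contact_force: [1.2, -0.1, -0.3]
opening: -0.002
grasp_force: 0.0
1.95 [530.23155951  95.35500802 231.1885061 ] [-3.14110582e+00 -3.77170354e-04 -3.08360267e+00] [ 1.20435551 -0.0950773  -0.30612152]
```

```bash
python3 -m creep '[{"x":0,"y":2,"z":45,"rx":0,"ry":0,"rz":0,"hand":0},{"x":0,"y":0,"z":45,"rx":0,"ry":0,"rz":0,"hand":0},{"x":0,"y":0,"z":36,"rx":0,"ry":0,"rz":0,"hand":0},{"x":0,"y":0,"z":0,"rx":0,"ry":0,"rz":0,"hand":0}]'
python3 - <<'E'
from h import *
a=crop("top",260,170,330,240,5.4,"pics/d1.png");b=crop("side",265,150,335,220,5.4,"pics/d2.png")
cv2.imwrite("pics/d.png",np.hstack([cv2.imread("pics/d1.png"),cv2.imread("pics/d2.png")]))
E
```

```text
clock: 2.45
eef_pos: [528.0, 100.2, 103.0]
tcp_rot: [-3.141, -0.005, -3.08]
contact_force: [0.2, 0.1, 0.9]
opening: -0.004
grasp_force: 0.0
```

View pics/d.png

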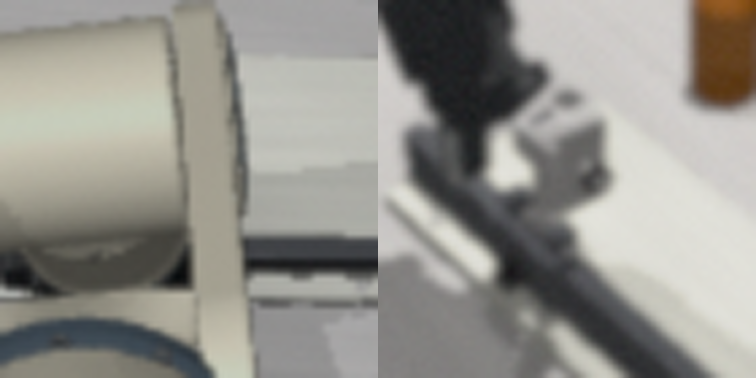

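Side panel: the finger (475,160) stands behind the flag, with the tab at (540,110) clear of it. Now I'll push the flag over.

```bash
python3 -m creep '[{"x":-10,"y":-1,"z":0,"rx":0,"ry":0,"rz":0,"hand":0},{"x":-10,"y":-1,"z":0,"rx":0,"ry":0,"rz":0,"hand":0},{"x":-6,"y":0,"z":0,"rx":0,"ry":0,"rz":0,"hand":0},{"x":-6,"y":0,"z":0,"rx":0,"ry":0,"rz":0,"hand":0},{"x":-6,"y":0,"z":0,"rx":0,"ry":0,"rz":0,"hand":0}]'; python3 -m creep '[{"x":-5,"y":0,"z":2,"rx":0,"ry":0,"rz":0,"hand":0},{"x":-5,"y":0,"z":2,"rx":0,"ry":0,"rz":0,"hand":0},{"x":-4,"y":0,"z":2,"rx":0,"ry":0,"rz":0,"hand":0},{"x":-4,"y":0,"z":3,"rx":0,"ry":0,"rz":0,"hand":0},{"x":-4,"y":0,"z":3,"rx":0,"ry":0,"rz":0,"hand":0},{"x":-3,"y":0,"z":4,"rx":0,"ry":0,"rz":0,"hand":0}]'
```

```text
clock: 3.18
eef_pos: [568.1, 99.9, 105.0]
tcp_rot: [-3.141, -0.001, -3.08]
contact_force: [-1.1, -0.1, -0.8]
opening: -0.0
grasp_force: 0.7
clock: 3.92
eef_pos: [593.7, 101.7, 89.2]
tcp_rot: [3.141, 0.001, -3.08]
contact_force: [0.2, 0.0, 1.9]
opening: 0.0
grasp_force: 0.7
```

```bash
python3 -m creep '[{"x":-3,"y":-1,"z":4,"rx":0,"ry":0,"rz":0,"hand":0},{"x":-2,"y":-1,"z":5,"rx":0,"ry":0,"rz":0,"hand":0},{"x":-2,"y":-1,"z":5,"rx":0,"ry":0,"rz":0,"hand":0}]'; python3 -m creep '[{"x":-2,"y":-1,"z":4,"rx":0,"ry":0,"rz":0,"hand":0},{"x":-3,"y":0,"z":4,"rx":0,"ry":0,"rz":0,"hand":0},{"x":-3,"y":0,"z":3,"rx":0,"ry":0,"rz":0,"hand":0}]'
```

```text
clock: 4.3
eef_pos: [600.5, 99.0, 74.9]
tcp_rot: [3.141, 0.0, -3.08]
contact_force: [0.2, 1.6, 1.4]
opening: -0.0
grasp_force: 0.7
clock: 4.68
eef_pos: [608.3, 98.3, 63.9]
tcp_rot: [-3.141, -0.001, -3.08]
contact_force: [-1.2, -1.0, 1.5]
opening: 0.002
grasp_force: 0.6
```

Now press down gently until it is firm.

```bash
for i in 1; do python3 -m creep '[{"x":-2,"y":0,"z":2,"rx":0,"ry":0,"rz":0,"hand":0}]'; python3 -m creep '[{"x":-1,"y":0,"z":1,"rx":0,"ry":0,"rz":0,"hand":0}]'; python3 -m creep '[{"x":0,"y":0,"z":0.5,"rx":0,"ry":0,"rz":0,"hand":0}]';  done
python3 - <<'E'
from h import *
cv2.imwrite("pics/e.png",cv2.resize(grab_frame("side")[140:240,255:400,::-1],None,fx=5.4,fy=5.4,interpolation=cv2.INTER_CUBIC))
E
```

```text
clock: 4.8
eef_pos: [610.5, 98.6, 62.0]
tcp_rot: [-3.141, -0.0, -3.08]
contact_force: [-1.3, -0.1, 0.3]
opening: -0.0
grasp_force: 0.6
clock: 4.92
eef_pos: [611.5, 98.7, 61.2]
tcp_rot: [-3.142, -0.0, -3.08]
contact_force: [-0.5, 0.3, 1.9]
opening: -0.001
grasp_force: 0.6
clock: 5.05
eef_pos: [611.6, 98.7, 61.0]
tcp_rot: [-3.142, 0.0, -3.08]
contact_force: [-2.2, -1.0, 5.7]
opening: 0.003
grasp_force: 2.8
```

View pics/e.png

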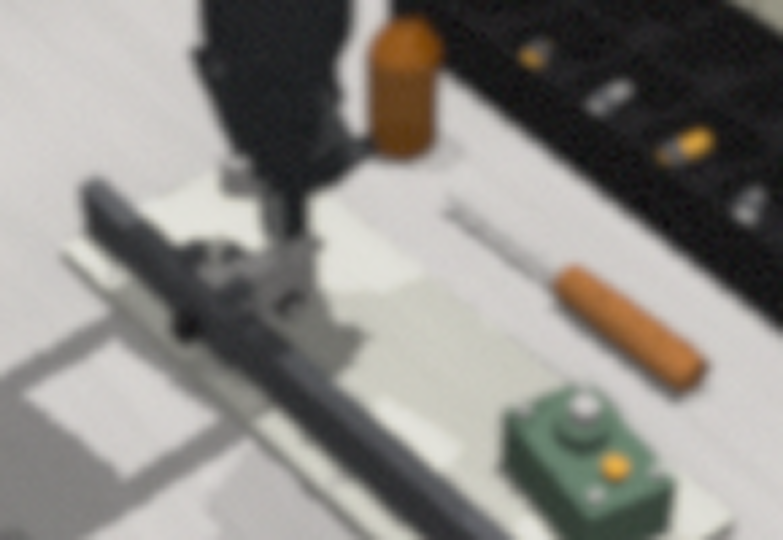

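The flag reads firm at z≈61 mm, as expected, and the picture shows it lying flat in the path. The valve is still at (585,430). I'll hold it, then lift and go beside the valve.

```bash
python3 -m creep '[{"x":0,"y":0,"z":0.5,"rx":0,"ry":0,"rz":0,"hand":0},{"x":0,"y":0,"z":0,"rx":0,"ry":0,"rz":0,"hand":0},{"x":0,"y":0,"z":0,"rx":0,"ry":0,"rz":0,"hand":0}]'; python3 -m creep '[{"x":0,"y":0,"z":-30,"rx":0,"ry":0,"rz":0,"hand":0},{"x":0,"y":0,"z":-40,"rx":0,"ry":0,"rz":0,"hand":0},{"x":-16,"y":-40,"z":-20,"rx":0,"ry":0,"rz":0,"hand":50},{"x":-16,"y":-40,"z":0,"rx":0,"ry":0,"rz":0,"hand":50},{"x":-16,"y":-40,"z":0,"rx":0,"ry":0,"rz":0,"hand":50},{"x":-16,"y":-40,"z":0,"rx":0,"ry":0,"rz":0,"hand":50},{"x":-18,"y":-41,"z":0,"rx":0,"ry":0,"rz":0,"hand":50},{"x":0,"y":0,"z":0,"rx":0,"ry":0,"rz":0,"hand":50}]'
python3 - <<'E'
from h import *
f=grab_frame("top");g=grab_frame("side");cv2.imwrite("pics/f.png",np.hstack([cv2.resize(f[150:240,240:385,::-1],None,fx=5,fy=5)[:,:],]))
cv2.imwrite("pics/g.png",g[:,:,::-1])
print([onz("top",u,v,15) for u,v in((316,164),(346,164))])
# valve top-plane green blob check, flag visible?
h=cv2.cvtColor(g,cv2.COLOR_RGB2HSV); m=cv2.inRange(h,(60,60,30),(90,255,200)); print(cv2.boundingRect(m[180:260,330:400]))
E
```

```text
clock: 5.48
eef_pos: [611.6, 98.7, 61.0]
tcp_rot: [3.142, 0.001, -3.08]
contact_force: [-2.5, -1.0, 7.6]
opening: -0.001
grasp_force: 3.6
clock: 6.48
eef_pos: [706.6, -99.9, 150.0]
tcp_rot: [-3.141, 0.001, -3.083]
contact_force: [-0.6, 1.1, 0.1]
opening: 0.585
grasp_force: 0.0
[array([744.53067637,  24.80140619,  15.        ]), array([751.23182663, -69.99487843,  15.        ])]
(0, 0, 0, 0)
```

```bash
python3 -m creep '[{"x":0,"y":0,"z":45,"rx":0,"ry":0,"rz":0,"hand":50},{"x":0,"y":0,"z":45,"rx":0,"ry":0,"rz":0,"hand":50},{"x":0,"y":0,"z":38,"rx":0,"ry":0,"rz":0,"hand":50},{"x":0,"y":0,"z":0,"rx":0,"ry":0,"rz":0,"hand":50}]'
python3 - <<'E'
from h import *
cv2.imwrite("pics/h.png",cv2.resize(grab_frame("side")[140:270,265:410,::-1],None,fx=4.5,fy=4.5,interpolation=cv2.INTER_CUBIC))
E
```

```text
clock: 7.08
eef_pos: [702.5, -95.2, 19.2]
tcp_rot: [3.14, -0.006, -3.079]
contact_force: [0.6, -0.6, 0.8]
opening: 0.583
grasp_force: 0.0
```

View pics/h.png

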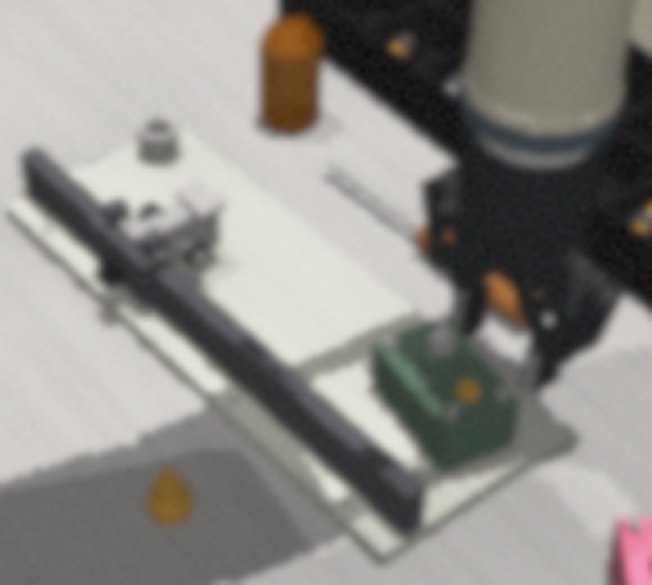

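The flag is down (200,215), and both fingers stand at the valve's outer side (450,330) and (525,365). Pushing toward the fence.

```bash
python3 -m creep '[{"x":6,"y":0,"z":0,"rx":0,"ry":0,"rz":0,"hand":50},{"x":6,"y":0,"z":0,"rx":0,"ry":0,"rz":0,"hand":50},{"x":6,"y":0,"z":0,"rx":0,"ry":0,"rz":0,"hand":50},{"x":6,"y":0,"z":0,"rx":0,"ry":0,"rz":0,"hand":50},{"x":6,"y":0,"z":0,"rx":0,"ry":0,"rz":0,"hand":50},{"x":6,"y":0,"z":0,"rx":0,"ry":0,"rz":0,"hand":50},{"x":5,"y":0,"z":0,"rx":0,"ry":0,"rz":0,"hand":50},{"x":4,"y":0,"z":0,"rx":0,"ry":0,"rz":0,"hand":50},{"x":3,"y":0,"z":0,"rx":0,"ry":0,"rz":0,"hand":50}]'; for k in 1 2 3; do :; done; python3 -m creep '[{"x":2,"y":0,"z":0,"rx":0,"ry":0,"rz":0,"hand":50},{"x":1,"y":0,"z":0,"rx":0,"ry":0,"rz":0,"hand":50}]'; python3 -m creep '[{"x":2,"y":0,"z":0,"rx":0,"ry":0,"rz":0,"hand":50},{"x":1,"y":0,"z":0,"rx":0,"ry":0,"rz":0,"hand":50}]'
```

```text
clock: 8.25
eef_pos: [659.8, -100.3, 24.0]
tcp_rot: [-3.141, 0.005, -3.081]
contact_force: [5.6, 0.5, 1.9]
opening: 0.586
grasp_force: 3.0
clock: 8.5
eef_pos: [656.8, -100.4, 24.0]
tcp_rot: [-3.141, 0.005, -3.081]
contact_force: [6.5, 0.3, 1.5]
opening: 0.584
grasp_force: 3.0
clock: 8.75
eef_pos: [653.9, -100.6, 24.0]
tcp_rot: [-3.141, 0.005, -3.081]
contact_force: [5.8, 0.3, 1.7]
opening: 0.583
grasp_force: 3.0
```

```bash
R3='[{"x":1.5,"y":0,"z":0,"rx":0,"ry":0,"rz":0,"hand":50},{"x":1.5,"y":0,"z":0,"rx":0,"ry":0,"rz":0,"hand":50}]'; python3 -m creep '[{"x":2,"y":0,"z":0,"rx":0,"ry":0,"rz":0,"hand":50},{"x":2,"y":0,"z":0,"rx":0,"ry":0,"rz":0,"hand":50}]' | sed -n 2,4p;  python3 -m creep '[{"x":1,"y":0,"z":0,"rx":0,"ry":0,"rz":0,"hand":50},{"x":1,"y":0,"z":0,"rx":0,"ry":0,"rz":0,"hand":50}]' | sed -n 2,4p;  python3 -m creep '[{"x":1,"y":0,"z":0,"rx":0,"ry":0,"rz":0,"hand":50}]'| sed -n 2,4p
```

```text
eef_pos: [649.9, -100.9, 24.0]
tcp_rot: [-3.141, 0.005, -3.081]
contact_force: [6.6, 0.1, 1.8]
eef_pos: [648.0, -101.0, 24.0]
tcp_rot: [-3.141, 0.005, -3.081]
contact_force: [5.9, -0.2, 2.3]
eef_pos: [647.0, -101.0, 24.0]
tcp_rot: [-3.141, 0.006, -3.08]
contact_force: [6.6, 0.0, 2.5]
```

```bash
python3 -m creep '[{"x":1,"y":0,"z":0,"rx":0,"ry":0,"rz":0,"hand":50},{"x":1,"y":0,"z":0,"rx":0,"ry":0,"rz":0,"hand":50}]' | sed -n 2,4p;  python3 -m creep '[{"x":1,"y":0,"z":0,"rx":0,"ry":0,"rz":0,"hand":50}]' | sed -n 2,4p;  python3 -m creep '[{"x":1,"y":0,"z":0,"rx":0,"ry":0,"rz":0,"hand":50}]'| sed -n 2,4p;  python3 -m creep '[{"x":1,"y":0,"z":0,"rx":0,"ry":0,"rz":0,"hand":50}]'| sed -n 2,4p
```

```text
eef_pos: [646.9, -101.3, 24.2]
tcp_rot: [-3.14, 0.009, -3.081]
contact_force: [13.9, 1.6, -2.7]
eef_pos: [646.9, -101.3, 24.5]
tcp_rot: [-3.14, 0.011, -3.081]
contact_force: [16.8, 1.8, -5.4]
eef_pos: [647.0, -101.3, 24.8]
tcp_rot: [-3.14, 0.013, -3.082]
contact_force: [19.1, 3.2, -5.6]
eef_pos: [647.0, -101.3, 25.0]
tcp_rot: [-3.14, 0.015, -3.082]
contact_force: [23.8, 2.6, -5.9]
```

Valve is stopped by the fence (force rises with no motion). Backing off, lifting, and measuring it.

```bash
python3 -m creep '[{"x":-12,"y":0,"z":0,"rx":0,"ry":0,"rz":0,"hand":50},{"x":-14,"y":0,"z":0,"rx":0,"ry":0,"rz":0,"hand":50},{"x":0,"y":0,"z":-40,"rx":0,"ry":0,"rz":0,"hand":50},{"x":0,"y":0,"z":-45,"rx":0,"ry":0,"rz":0,"hand":0},{"x":0,"y":-45,"z":-45,"rx":0,"ry":0,"rz":0,"hand":0},{"x":0,"y":-45,"z":0,"rx":0,"ry":0,"rz":0,"hand":0},{"x":0,"y":0,"z":0,"rx":0,"ry":0,"rz":0,"hand":0}]'
python3 - <<'E'
from h import *
f=grab_frame("side");g=grab_frame("top")
for n,q in(("a",f[140:270,265:410]),("b",g[165:240,240:385])): cv2.imwrite(f"pics/i{n}.png",cv2.resize(q[:,:,::-1],None,fx=5,fy=5,interpolation=cv2.INTER_CUBIC))
a=cv2.imread("pics/ia.png");b=cv2.imread("pics/ib.png")
cv2.imwrite("pics/i.png",cv2.resize(np.vstack([a,b]),None,fx=.58,fy=.58,interpolation=cv2.INTER_AREA))
E
```

```text
clock: 10.88
eef_pos: [671.2, -191.5, 152.1]
tcp_rot: [-3.141, 0.001, -3.083]
contact_force: [-0.8, 1.1, -0.4]
opening: 0.001
grasp_force: 0.0
```

View pics/i.png

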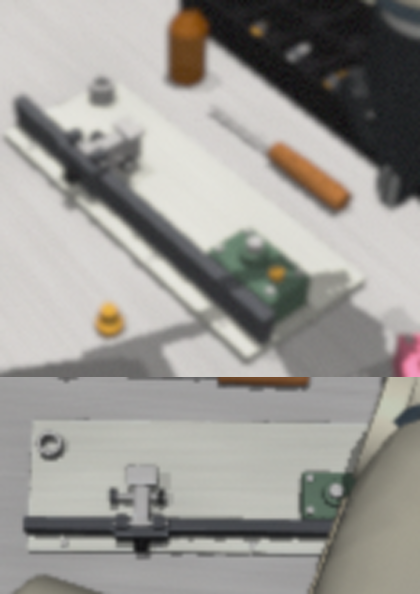

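The valve lies along the fence: front edge at top-panel (302,490), rear corner at side-panel (308,275). The flag is down at (140,490), with its button facing the valve.

Run:
```python
from h import *
P=lambda p:(np.array([p[0]-575.5,p[1]-30])@np.array([[-.061,-.998],[.998,-.061]])).round(1)
t=lambda x,y:(240+x/2.9,165+(y-377)/2.9); s=lambda x,y:(265+x/2.9,140+y/2.9)
for n,u in(("front",onz("top",*t(302,472),50)),("rear out",onz("side",*s(308,280),50)),("front out",onz("side",*s(243,230),50)),("stem",two(t(337,490),s(257,240))[0]),("button tip",onz("top",*t(168,495),34)),("flag",onz("top",*t(158,470),58)),("tcp",sense()["eef_pos"])): print(n,u.round(),P(u[:2]))
```

```text
front [632. -69.  50.] [-102.   -50.5]
rear out [ 630. -151.   50.] [-183.9  -43.7]
front out [623. -72.  50.] [-104.8  -41. ]
stem [ 610. -105.   72.] [-136.7  -26.6]
button tip [601.  70.  34.] [ 38.5 -28.2]
flag [622.  81.  58.] [ 48.3 -49.4]
tcp [ 671. -189.  151.] [-223.9  -81.5]
```

```bash
python3 -m creep '[{"x":28,"y":3,"z":0,"rx":0,"ry":0,"rz":0,"hand":0},{"x":27,"y":3,"z":0,"rx":0,"ry":0,"rz":0,"hand":0},{"x":0,"y":3,"z":40,"rx":0,"ry":0,"rz":0,"hand":0},{"x":0,"y":0,"z":45,"rx":0,"ry":0,"rz":0,"hand":0},{"x":0,"y":0,"z":39,"rx":0,"ry":0,"rz":0,"hand":0},{"x":0,"y":0,"z":0,"rx":0,"ry":0,"rz":0,"hand":0},{"x":0,"y":0,"z":0,"rx":0,"ry":0,"rz":0,"hand":0}]'
python3 - <<'E'
from h import *
print((np.array([sense()["eef_pos"][0]-575.5,sense()["eef_pos"][1]-30])@np.array([[-.061,-.998],[.998,-.061]])))
E
```

```text
clock: 11.85
eef_pos: [616.3, -182.3, 28.4]
tcp_rot: [-3.141, 0.0, -3.08]
contact_force: [0.3, 0.3, 0.7]
opening: -0.003
grasp_force: 0.0
[-214.35406853  -27.72356977]
```

```bash
python3 -m creep '[{"x":0,"y":4,"z":0,"rx":0,"ry":0,"rz":0,"hand":0},{"x":0,"y":4,"z":0,"rx":0,"ry":0,"rz":0,"hand":0},{"x":0,"y":4,"z":0,"rx":0,"ry":0,"rz":0,"hand":0},{"x":0,"y":4,"z":0,"rx":0,"ry":0,"rz":0,"hand":0},{"x":0,"y":4,"z":0,"rx":0,"ry":0,"rz":0,"hand":0},{"x":0,"y":4,"z":0,"rx":0,"ry":0,"rz":0,"hand":0},{"x":0,"y":4,"z":0,"rx":0,"ry":0,"rz":0,"hand":0},{"x":0,"y":4,"z":0,"rx":0,"ry":0,"rz":0,"hand":0}]'|sed -n 2,4p; python3 -m creep '[{"x":0,"y":4,"z":0,"rx":0,"ry":0,"rz":0,"hand":0},{"x":0,"y":4,"z":0,"rx":0,"ry":0,"rz":0,"hand":0},{"x":0,"y":4,"z":0,"rx":0,"ry":0,"rz":0,"hand":0},{"x":0,"y":4,"z":0,"rx":0,"ry":0,"rz":0,"hand":0},{"x":0,"y":4,"z":0,"rx":0,"ry":0,"rz":0,"hand":0},{"x":0,"y":4,"z":0,"rx":0,"ry":0,"rz":0,"hand":0},{"x":0,"y":4,"z":0,"rx":0,"ry":0,"rz":0,"hand":0},{"x":0,"y":4,"z":0,"rx":0,"ry":0,"rz":0,"hand":0},{"x":0,"y":4,"z":0,"rx":0,"ry":0,"rz":0,"hand":0},{"x":0,"y":4,"z":0,"rx":0,"ry":0,"rz":0,"hand":0},{"x":0,"y":4,"z":0,"rx":0,"ry":0,"rz":0,"hand":0},{"x":0,"y":4,"z":0,"rx":0,"ry":0,"rz":0,"hand":0},{"x":0,"y":4,"z":0,"rx":0,"ry":0,"rz":0,"hand":0},{"x":0,"y":4,"z":0,"rx":0,"ry":0,"rz":0,"hand":0},{"x":0,"y":4,"z":0,"rx":0,"ry":0,"rz":0,"hand":0}]'|sed -n 1,4p
```

```text
eef_pos: [613.9, -151.2, 27.6]
tcp_rot: [-3.141, 0.001, -3.08]
contact_force: [0.7, -5.1, -0.4]
clock: 14.72
eef_pos: [610.1, -91.4, 27.6]
tcp_rot: [-3.141, 0.0, -3.08]
contact_force: [0.1, -5.0, 0.9]
```

```bash
python3 -m creep '[{"x":0,"y":4,"z":0,"rx":0,"ry":0,"rz":0,"hand":0},{"x":0,"y":4,"z":0,"rx":0,"ry":0,"rz":0,"hand":0},{"x":0,"y":4,"z":0,"rx":0,"ry":0,"rz":0,"hand":0},{"x":0,"y":4,"z":0,"rx":0,"ry":0,"rz":0,"hand":0},{"x":0,"y":4,"z":0,"rx":0,"ry":0,"rz":0,"hand":0},{"x":0,"y":4,"z":0,"rx":0,"ry":0,"rz":0,"hand":0},{"x":0,"y":4,"z":0,"rx":0,"ry":0,"rz":0,"hand":0},{"x":0,"y":4,"z":0,"rx":0,"ry":0,"rz":0,"hand":0},{"x":0,"y":4,"z":0,"rx":0,"ry":0,"rz":0,"hand":0},{"x":0,"y":4,"z":0,"rx":0,"ry":0,"rz":0,"hand":0},{"x":0,"y":4,"z":0,"rx":0,"ry":0,"rz":0,"hand":0}]'|sed -n 2,4p
python3 - <<'E'
from h import *
b=cv2.resize(grab_frame("side")[140:250,270:390,::-1],None,fx=5,fy=5,interpolation=cv2.INTER_CUBIC);cv2.imwrite("pics/j.png",b)
E
```

```text
eef_pos: [607.4, -47.4, 27.6]
tcp_rot: [-3.141, 0.0, -3.08]
contact_force: [1.2, -5.0, 0.4]
```

View pics/j.png

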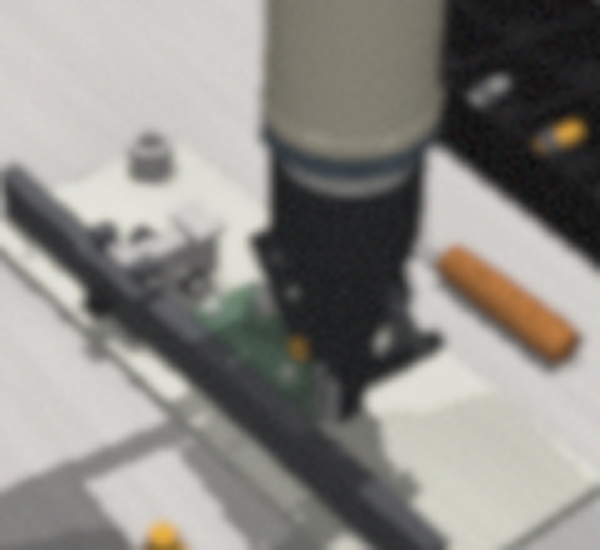

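The valve is flush against the fence, with its front (225,300) closing on the stop (210,250); the fingers are at its rear (340,390). Creeping on with force checks.

```bash
python3 -m creep '[{"x":0,"y":2,"z":0,"rx":0,"ry":0,"rz":0,"hand":0},{"x":0,"y":2,"z":0,"rx":0,"ry":0,"rz":0,"hand":0}]'|sed -n '2p;4p'; python3 -m creep '[{"x":0,"y":2,"z":0,"rx":0,"ry":0,"rz":0,"hand":0},{"x":0,"y":2,"z":0,"rx":0,"ry":0,"rz":0,"hand":0}]'|sed -n '2p;4p'; python3 -m creep '[{"x":0,"y":1,"z":0,"rx":0,"ry":0,"rz":0,"hand":0},{"x":0,"y":1,"z":0,"rx":0,"ry":0,"rz":0,"hand":0}]'|sed -n '2p;4p'; python3 -m creep '[{"x":0,"y":1,"z":0,"rx":0,"ry":0,"rz":0,"hand":0},{"x":0,"y":1,"z":0,"rx":0,"ry":0,"rz":0,"hand":0}]'|sed -n '2p;4p'
```

```text
eef_pos: [607.2, -43.5, 27.6]
contact_force: [1.1, -6.3, 1.4]
eef_pos: [606.9, -39.5, 27.6]
contact_force: [0.5, -5.8, -0.1]
eef_pos: [606.8, -37.5, 27.6]
contact_force: [-0.4, -5.8, 0.2]
eef_pos: [606.7, -35.6, 27.6]
contact_force: [0.7, -5.4, 0.7]
```

```bash
python3 -m creep '[{"x":0,"y":1,"z":0,"rx":0,"ry":0,"rz":0,"hand":0}]'|sed -n '2p;4p';python3 -m creep '[{"x":0,"y":1,"z":0,"rx":0,"ry":0,"rz":0,"hand":0}]'|sed -n '2p;4p'; python3 -m creep '[{"x":0,"y":1,"z":0,"rx":0,"ry":0,"rz":0,"hand":0}]'|sed -n '2p;4p'
```

```text
eef_pos: [606.6, -34.6, 27.6]
contact_force: [-0.4, -5.5, 0.6]
eef_pos: [606.5, -33.6, 27.6]
contact_force: [0.5, -5.0, 0.8]
eef_pos: [606.5, -32.6, 27.6]
contact_force: [0.4, -5.7, 0.9]
```

```bash
python3 -m creep '[{"x":0,"y":1,"z":0,"rx":0,"ry":0,"rz":0,"hand":0}]'|sed -n '2p;4p';python3 -m creep '[{"x":0,"y":1,"z":0,"rx":0,"ry":0,"rz":0,"hand":0}]'|sed -n '2p;4p'
```

```text
eef_pos: [606.4, -31.5, 27.6]
contact_force: [-0.5, -4.4, 0.3]
eef_pos: [606.4, -30.6, 27.6]
contact_force: [0.7, -6.1, 1.3]
```

```bash
python3 -m creep '[{"x":0,"y":1,"z":0,"rx":0,"ry":0,"rz":0,"hand":0}]'|sed -n '2p;4p';python3 -m creep '[{"x":0,"y":1,"z":0,"rx":0,"ry":0,"rz":0,"hand":0}]'|sed -n '2p;4p'
```

```text
eef_pos: [606.3, -29.6, 27.6]
contact_force: [1.4, -5.5, 0.4]
eef_pos: [606.2, -28.6, 27.6]
contact_force: [0.1, -5.8, 0.4]
```

```bash
python3 -m creep '[{"x":0,"y":1,"z":0,"rx":0,"ry":0,"rz":0,"hand":0}]'|sed -n '2p;4p';python3 -m creep '[{"x":0,"y":1,"z":0,"rx":0,"ry":0,"rz":0,"hand":0}]'|sed -n '2p;4p'
```

```text
eef_pos: [606.2, -27.6, 27.6]
contact_force: [1.4, -5.5, 0.5]
eef_pos: [606.1, -26.6, 27.5]
contact_force: [-0.0, -5.0, 1.9]
```

```bash
python3 -m creep '[{"x":0,"y":1,"z":0,"rx":0,"ry":0,"rz":0,"hand":0}]'|sed -n '2p;4p';python3 -m creep '[{"x":0,"y":1,"z":0,"rx":0,"ry":0,"rz":0,"hand":0}]'|sed -n '2p;4p'
```

```text
eef_pos: [606.0, -25.6, 27.6]
contact_force: [0.6, -6.0, 1.1]
eef_pos: [606.0, -24.6, 27.6]
contact_force: [1.1, -5.1, 1.1]
```

```bash
for i in 1; do python3 -m creep '[{"x":0,"y":1,"z":0,"rx":0,"ry":0,"rz":0,"hand":0}]'|sed -n '2p;4p';python3 -m creep '[{"x":0,"y":1,"z":0,"rx":0,"ry":0,"rz":0,"hand":0}]'|sed -n '2p;4p';python3 -m creep '[{"x":0,"y":1,"z":0,"rx":0,"ry":0,"rz":0,"hand":0}]'|sed -n '2p;4p'; done
```

```text
eef_pos: [605.9, -23.6, 27.6]
contact_force: [0.6, -5.7, 1.5]
eef_pos: [605.9, -22.6, 27.6]
contact_force: [0.2, -5.7, 0.4]
eef_pos: [605.8, -21.6, 27.6]
contact_force: [0.3, -5.5, 0.7]
```

```bash
python3 -m creep '[{"x":0,"y":1,"z":0,"rx":0,"ry":0,"rz":0,"hand":0}]'|sed -n '2p;4p';python3 -m creep '[{"x":0,"y":1,"z":0,"rx":0,"ry":0,"rz":0,"hand":0}]'|sed -n '2p;4p';python3 -m creep '[{"x":0,"y":1,"z":0,"rx":0,"ry":0,"rz":0,"hand":0}]'|sed -n '2p;4p'
```

```text
eef_pos: [605.8, -20.7, 27.6]
contact_force: [-0.2, -6.3, 0.1]
eef_pos: [605.7, -19.7, 27.6]
contact_force: [-0.3, -6.4, 0.9]
eef_pos: [605.6, -18.8, 27.6]
contact_force: [0.5, -6.5, 0.4]
```

```bash
python3 -m creep '[{"x":0,"y":1,"z":0,"rx":0,"ry":0,"rz":0,"hand":0}]'|sed -n '2p;4p';python3 -m creep '[{"x":0,"y":0.5,"z":0,"rx":0,"ry":0,"rz":0,"hand":0}]'|sed -n '2p;4p';python3 -m creep '[{"x":0,"y":0.5,"z":0,"rx":0,"ry":0,"rz":0,"hand":0}]'|sed -n '2p;4p'
```

```text
eef_pos: [605.6, -18.1, 27.6]
contact_force: [0.1, -10.3, 0.6]
eef_pos: [605.6, -17.8, 27.6]
contact_force: [0.6, -11.8, 0.1]
eef_pos: [605.6, -17.6, 27.6]
contact_force: [0.3, -12.8, 1.0]
```

```bash
python3 -m creep '[{"x":0,"y":0.5,"z":0,"rx":0,"ry":0,"rz":0,"hand":0}]'|sed -n '2p;4p';python3 -m creep '[{"x":0,"y":0.4,"z":0,"rx":0,"ry":0,"rz":0,"hand":0}]'|sed -n '2p;4p';python3 -m creep '[{"x":0,"y":0,"z":0,"rx":0,"ry":0,"rz":0,"hand":0},{"x":0,"y":0,"z":0,"rx":0,"ry":0,"rz":0,"hand":0},{"x":0,"y":0,"z":0,"rx":0,"ry":0,"rz":0,"hand":0},{"x":0,"y":0,"z":0,"rx":0,"ry":0,"rz":0,"hand":0}]'|sed -n '1,4p'
```

```text
eef_pos: [605.7, -17.3, 27.6]
contact_force: [1.1, -13.6, 1.1]
eef_pos: [605.6, -17.1, 27.6]
contact_force: [0.6, -14.8, 0.5]
clock: 20.4
eef_pos: [605.7, -17.1, 27.6]
tcp_rot: [-3.139, 0.0, -3.08]
contact_force: [1.4, -14.6, 1.3]
```

```bash
python3 -m creep '[{"x":0,"y":0.2,"z":0,"rx":0,"ry":0,"rz":0,"hand":0},{"x":0,"y":0,"z":0,"rx":0,"ry":0,"rz":0,"hand":0},{"x":0,"y":0,"z":0,"rx":0,"ry":0,"rz":0,"hand":0},{"x":0,"y":0,"z":0,"rx":0,"ry":0,"rz":0,"hand":0},{"x":0,"y":0,"z":0,"rx":0,"ry":0,"rz":0,"hand":0},{"x":0,"y":0,"z":0,"rx":0,"ry":0,"rz":0,"hand":0},{"x":0,"y":0,"z":0,"rx":0,"ry":0,"rz":0,"hand":0},{"x":0,"y":0,"z":0,"rx":0,"ry":0,"rz":0,"hand":0},{"x":0,"y":0,"z":0,"rx":0,"ry":0,"rz":0,"hand":0},{"x":0,"y":0,"z":0,"rx":0,"ry":0,"rz":0,"hand":0}]'|sed -n '1,4p'; python3 -m creep '[{"x":0,"y":-0.5,"z":0,"rx":0,"ry":0,"rz":0,"hand":0},{"x":0,"y":-0.5,"z":0,"rx":0,"ry":0,"rz":0,"hand":0},{"x":0,"y":-0.5,"z":0,"rx":0,"ry":0,"rz":0,"hand":0},{"x":0,"y":-0.5,"z":0,"rx":0,"ry":0,"rz":0,"hand":0},{"x":0,"y":-0.5,"z":0,"rx":0,"ry":0,"rz":0,"hand":0},{"x":0,"y":-0.5,"z":0,"rx":0,"ry":0,"rz":0,"hand":0},{"x":0,"y":-0.5,"z":0,"rx":0,"ry":0,"rz":0,"hand":0},{"x":0,"y":-0.5,"z":0,"rx":0,"ry":0,"rz":0,"hand":0},{"x":0,"y":-1,"z":0,"rx":0,"ry":0,"rz":0,"hand":0},{"x":0,"y":-1,"z":0,"rx":0,"ry":0,"rz":0,"hand":0}]'|sed -n '1,4p'; python3 -m creep '[{"x":0,"y":-8,"z":0,"rx":0,"ry":0,"rz":0,"hand":0},{"x":0,"y":-25,"z":0,"rx":0,"ry":0,"rz":0,"hand":0},{"x":0,"y":-40,"z":0,"rx":0,"ry":0,"rz":0,"hand":0},{"x":0,"y":-40,"z":-20,"rx":0,"ry":0,"rz":0,"hand":0},{"x":0,"y":-40,"z":-40,"rx":0,"ry":0,"rz":0,"hand":0},{"x":0,"y":-40,"z":-40,"rx":0,"ry":0,"rz":0,"hand":0},{"x":0,"y":-40,"z":0,"rx":0,"ry":0,"rz":0,"hand":0},{"x":0,"y":0,"z":0,"rx":0,"ry":0,"rz":0,"hand":0}]'|sed -n '1,4p'
python3 - <<'E'
from h import *
b=crop("top",250,165,350,240,5.5,"pics/k1.png");a=crop("side",270,150,370,250,2.4,"pics/k2.png")
x,y=cv2.imread("pics/k1.png"),cv2.imread("pics/k2.png");p=np.zeros((x.shape[0],y.shape[1],3),np.uint8);p[:y.shape[0]]=y
cv2.imwrite("pics/k.png",np.hstack([x,p]))
E
```

```text
clock: 21.65
eef_pos: [605.7, -17.1, 27.6]
tcp_rot: [-3.139, 0.0, -3.08]
contact_force: [1.6, -15.9, 0.9]
clock: 22.9
eef_pos: [605.6, -21.0, 27.4]
tcp_rot: [3.142, -0.0, -3.08]
contact_force: [0.4, 0.3, 0.6]
clock: 23.9
eef_pos: [620.0, -256.8, 128.1]
tcp_rot: [-3.14, 0.001, -3.083]
contact_force: [0.2, -0.1, -0.6]
```

View pics/k.png

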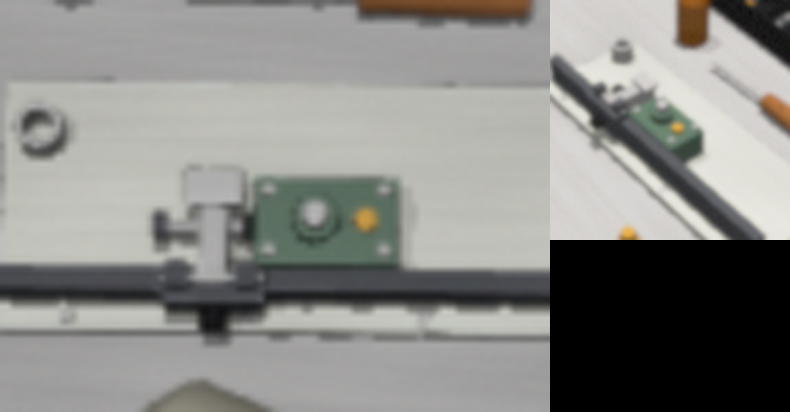

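The valve (255–400, 178–268) lies flush on the fence, its front at the button (248,225). The flag is down, the other things are where they were, and the hand is clear.

```bash
python3 -c "
from rig import *; print(sign_off())"
```

```text
the job is handed in; nothing more can be done
None
```

I handed the job in at about 24 s. The stop flag is down, and I held the valve body against the button at an estimated 9–10 N for over a second (wrist force less sliding friction). The last picture shows it standing flush on the fence at the button, the other things in view unmoved and the hand clear. The sign-off gave no verdict.

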